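# Line up the check masses on the staging rail

### The job

The force test needs its four steel check masses staged in order of size: stand them on the black pads of the aluminium rail, one upright in the middle of each pad, the largest on the pad next to the upright end stop and each one after it smaller, so that the smallest is farthest from the stop. Do not knock any of the masses over, and leave them standing still.

Things in the scene. Friction and masses are not known exactly. Their poses are not given: they have to be found in the camera images.
- mass_a: The largest of four bare-steel check masses, loose, about 500 g (may differ by a fifth): an upright plain cylinder 38 mm in diameter and 56 mm high, topped by a neck 14 mm in diameter and 8 mm high and a lifting knob 24 mm in diameter and 16 mm high; 80 mm high in all. Stands on the bench on the robot's side of the rail. Origin: centre of its underside; z up its axis.
- mass_b: The second largest of four bare-steel check masses, loose, about 200 g (may differ by a fifth): an upright plain cylinder 28 mm in diameter and 42 mm high, topped by a neck 12 mm in diameter and 6 mm high and a lifting knob 18 mm in diameter and 13 mm high; 61 mm high in all. Stands on the bench on the robot's side of the rail. Origin: centre of its underside; z up its axis.
- mass_c: The second smallest of four bare-steel check masses, loose, about 100 g (may differ by a fifth): an upright plain cylinder 22 mm in diameter and 33 mm high, topped by a neck 10 mm in diameter and 4 mm high and a lifting knob 15 mm in diameter and 10 mm high; 47 mm high in all. Stands on the bench on the robot's side of the rail. Origin: centre of its underside; z up its axis.
- mass_d: The smallest of four bare-steel check masses, loose, about 50 g (may differ by a fifth): an upright plain cylinder 18 mm in diameter and 23 mm high, topped by a neck 8 mm in diameter and 3 mm high and a lifting knob 11 mm in diameter and 7 mm high; 33 mm high in all. Stands on the bench on the robot's side of the rail. Origin: centre of its underside; z up its axis.
- pad1: Fixed round black rubber pad, 50 mm across, 4 mm thick, the first, at the rail's -y end, on top of the aluminium rail. The rail: a fixed flat bar on the bench, 60 mm wide, 430 long, 15 high; the pads lie on its middle line, 67 to 83 mm apart. Origin: centre of its underside, 15 mm above the bench (its top: 19 mm); y along the rail, x across, z up.
- pad2: Fixed round black rubber pad, 50 mm across, 4 mm thick, the second from the rail's -y end, on top of the aluminium rail. Like the other three. Origin: centre of its underside, 15 mm above the bench (its top: 19 mm); y along the rail, x across, z up.
- pad3: Fixed round black rubber pad, 50 mm across, 4 mm thick, the third from the rail's -y end, on top of the aluminium rail. Like the other three. Origin: centre of its underside, 15 mm above the bench (its top: 19 mm); y along the rail, x across, z up.
- pad4: Fixed round black rubber pad, 50 mm across, 4 mm thick, the last, at the rail's +y end, on top of the aluminium rail. Not wanted, loose among the masses: a dark steel ring (40 mm across, 14 high), a brass hex plug (40 mm across, 24 high). Origin: centre of its underside, 15 mm above the bench (its top: 19 mm); y along the rail, x across, z up.
- stop: Upright end stop: a fixed black plate 50 mm wide across the rail, 12 mm thick, 45 mm high, on the rail's top about 82 mm beyond the outermost pad, at either end of the rail (it varies). The other end has only a flat grey cap of the same outline, 4 mm high. Origin: centre of its underside, 15 mm above the bench; y along the rail, z up.

How it is judged:
By the outcome, as a careful person would: the job done as asked, in the order asked, and still so for the second after the job is handed in, with the robot touching nothing.
It also fails if it takes over 120 s, if anything falls off the work surface, if the arm or the gripper's body presses on something with over 40 N, if the wrist force passes 120 N, or if a joint passes its speed limit or range.

### The arm

A 7-joint arm with a two-finger parallel gripper is mounted at the origin on the work surface. World frame = base frame: x ahead of the robot, y to its left, z up, the work surface at z = 0. Lengths are in m, angles in rad, forces in N, time in s.
With the tool pointing down it reaches from about 0.4 to 0.875 m from the base axis. Payload 19.3 kg.
Tool frame: the origin (TCP) lies at the very end of the fingers, on their centre line; the grasp point (between the pads) lies 19 mm behind it; z points along the fingers, y is the line along which they close (so a half turn about z gives the same grasp; the last joint's range is limited). The gripper opens to 85 mm and grips with 20 to 120 N. Pads are 22 mm wide; open, the fingers measure 114 mm over their backs; the gripper's body (76 mm by 85 mm) begins 54 mm behind the grasp point. The pads swing forward as they close: fully open they stand 13 mm farther back than shut.
Start: joints at [1.104, 0.521, -0.036, 1.599, 0.021, 1.021, -0.113], TCP at [0.242, -0.576, 0.231] pointing down, gripper open.
Joint ranges: [-2.91, 2.91], [-0.3, 2.13], [-1.5, 1.42], [0.17, 2.43], [-1.26, 4.41], [0.16, 1.93], [-2.52, 2.52]. Speed limits (rad/s): [1.89, 1.89, 2.39, 2.39, 3.01, 3.01, 3.01].

### API

Orientations are given as [roll, pitch, yaw] about the fixed x, y, z axes, in that order (R = Rz(yaw) Ry(pitch) Rx(roll)).
In Python, from workcell import bot gives the robot as it stands.
- The arm moves only by the shell command python3 -m crank 'ROWS' [FORCE]. ROWS is a JSON object of lists of equal length, an entry for each row: "travel": the shift along the world's x, y, z in cm, a list of three; "turn": the turn, a rotation vector about the world's x, y, z in degrees, a list of three; "gripper": the closure, from 0 (fully open) to 1 (shut). A call has exactly 5 rows; each row is the pose to reach, as a shift and turn from the pose commanded when the call began; what a row does not reach only later rows make up. A row lasts 1/10 s, in which the tool goes at most 50 mm and 8.59 degrees, less where a joint would pass 70% of its speed; a pose out of reach is approached as far as the arm can. A call with a gripper value outside its range is refused whole. The fingers move at their own pace and stop on an object; FORCE is the grip in N (left out, the last holds). Time passes only in rows, so rows that repeat a pose let the fingers close, or fill a call up. It gives the time, the measured TCP pose, the force, the opening and the grip force at its end, in the units of the state.
- bot.observe(): the state, without advancing time (a new reading comes with each control period).
- bot.grab_frame(name): name is "scene" or "top" or "wrist"; returns a dict with "pixels" (480x640x3 uint8, red, green, blue), "fx", "fy", "cx", "cy" (pixels), "dist" ([k1, k2, p1, p2, k3] as OpenCV has them; the pictures are not rectified), "extrinsics" (4x4, takes a point from world to camera coordinates). Camera axes: x right, y down, z forward; pixel columns grow to the right and rows downward; lengths in m; the calibration is good to about 2 mm. A picture is of the moment at which its call begins. There is no depth.
- bot.job_done(): hands the job in; it is judged then, once.
The state is a dict: "clock": time; "qpos": joint angles; "qd": joint speeds; "joint_efforts": joint torques, N m; "position": TCP position; "tool_rot": TCP orientation; "force": force on the tool from outside, world axes, zero at the start; "moment": the same for the moment, N m; "grip_width": finger opening in m; "finger_force": force on a finger pad.
Only numpy, scipy, OpenCV 4.12 (cv2) and the standard library are available. Lean on these libraries where they do the work, as an engineer would, in place of code of your own. Each camera call takes 0.05 s, during which the arm holds its last target. There are 200 camera calls.

## Working session

There is one attempt and no reset: what is moved stays moved. The work goes in short steps, Python scripts to look and compute and a shell command to move; the robot and the scene stay as the last step left them, time stands still between calls to the robot, and variables do not carry over. Pictures are saved under pics/ and viewed, at most 14 in all, crops included, and the job is handed in when it is done.

```bash
ls; mkdir -p pics
python3 - <<'E'
from workcell import bot
import cv2
for n in("scene","top"):
    f=bot.grab_frame(n); cv2.imwrite(f"pics/{n}0.png",f["pixels"][:,:,::-1]); print(n,f["fx"],f["cx"],f["cy"],f["dist"],f["extrinsics"])
o=bot.observe();print(o)
E
```

```text
pics
scene 505.11766330988684 324.7138764280705 228.2049061973371 [-0.02395747  0.          0.          0.          0.        ] [[ 0.21484778  0.9766086   0.0087221  -0.13594779]
 [ 0.75402844 -0.16019242 -0.63700825 -0.39745805]
 [-0.62071052  0.14343652 -0.77080764  1.23356457]
 [ 0.          0.          0.          1.        ]]
top 462.91672061386924 324.1390987298807 242.6246683985159 [-0.05268289  0.          0.          0.          0.        ] [[ 0.00958712 -0.99968921  0.0230123  -0.00851607]
 [-0.99290881 -0.01224406 -0.1182463   0.56340573]
 [ 0.11849131 -0.02171547 -0.99271761  0.86829511]
 [ 0.          0.          0.          1.        ]]
{'clock': 0.1, 'qpos': array([ 1.10379717,  0.52201011, -0.03633966,  1.59995071,  0.02120999,
        1.02109745, -0.1127796 ]), 'qd': array([ 0.00030473, -0.00066782,  0.00175866, -0.00111539, -0.00032571,
       -0.00096216,  0.00079858]), 'joint_efforts': array([ 7.29926032e-03, -9.28485560e+01,  1.98571466e+00, -3.70534265e+01,
        1.81434798e-02,  5.38277745e-03, -3.32668992e-05]), 'position': array([ 0.24139577, -0.5761665 ,  0.23074854]), 'tool_rot': array([-3.14051518e+00,  7.79673163e-05,  3.96824434e-01]), 'force': array([ 1.3012226 , -0.37644605, -0.00783074]), 'moment': array([ 0.00829562,  0.04084608, -0.02930136]), 'finger_force': 0.0, 'grip_width': 0.08550607001157412}
```

View pics/scene0.png

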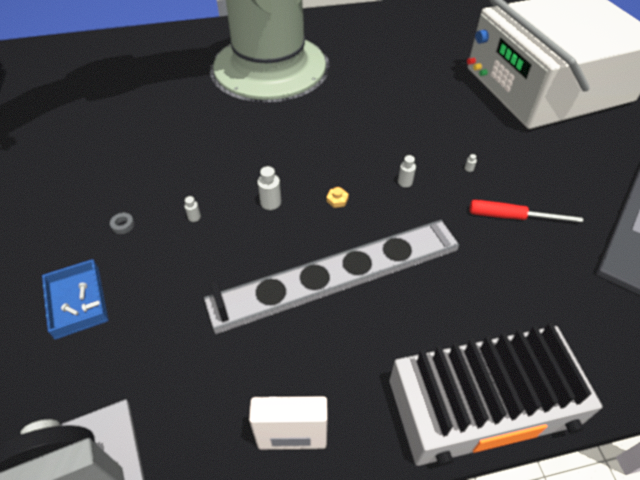

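View pics/top0.png

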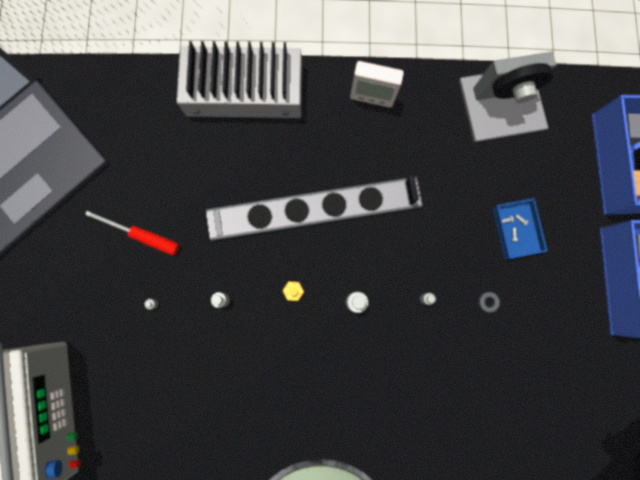

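The stop is at the rail's -y end (left in scene at (220,300), right in top at (413,190)), so a goes to pad1, b to pad2, c to pad3 and d to pad4. In the top view the masses are d (150,303), b (220,300), a (358,302) and c (429,299); the pads are at (371,198), (334,204), (297,210) and (260,216).

```bash
cat > h.py <<'E'
import cv2, numpy as np
from workcell import bot
def grab(n,save=None):
    f=bot.grab_frame(n)
    f["K"]=np.array([[f["fx"],0,f["cx"]],[0,f["fy"],f["cy"]],[0,0,1.]]); f["dist"]=np.array(f["dist"],float)
    f["E"]=np.array(f["extrinsics"]); f["bgr"]=np.ascontiguousarray(f["pixels"][:,:,::-1])
    if save: cv2.imwrite(f"pics/{save}.png",f["bgr"])
    return f
def ray(f,uv):
    n=cv2.undistortPoints(np.array([[uv]],float),f["K"],f["dist"])[0,0]
    R,t=f["E"][:3,:3],f["E"][:3,3]
    return -R.T@t, R.T@np.array([n[0],n[1],1])
def onplane(f,uv,z):
    c,d=ray(f,uv); return c+d*(z-c[2])/d[2]
def proj(f,p):
    return cv2.projectPoints(np.array([p],float),cv2.Rodrigues(f["E"][:3,:3])[0],f["E"][:3,3],f["K"],f["dist"])[0][0,0]
def tri(r1,r2):
    (a,d),(b,e)=r1,r2
    s=np.linalg.lstsq(np.c_[d,-e],b-a,rcond=None)[0]
    p,q=a+s[0]*d,b+s[1]*e
    return (p+q)/2,np.linalg.norm(p-q)
def blobs(mask,amin,amax):
    out=[]
    for c in cv2.findContours(mask.astype(np.uint8),cv2.RETR_LIST,cv2.CHAIN_APPROX_NONE)[0]:
        a=cv2.contourArea(c)
        if amin<a<amax:
            m=cv2.moments(c); out.append((m["m10"]/a,m["m01"]/a,a,c))
    return out
E
python3 - <<'E'
from h import *
S=grab("scene");T=grab("top")
def masses(f,r):
    x0,y0,x1,y1=r; h=cv2.cvtColor(f["bgr"],cv2.COLOR_BGR2HSV); m=np.zeros(h.shape[:2],bool)
    m[y0:y1,x0:x1]=((h[...,2]>75)&(h[...,1]<70))[y0:y1,x0:x1]
    return sorted(blobs(m,25,3000),key=lambda b:b[0])
def pads(f,poly):
    m=np.zeros(f["bgr"].shape[:2],np.uint8); g=cv2.cvtColor(f["bgr"],cv2.COLOR_BGR2GRAY)
    return sorted([b for b in blobs(g<75,300,3000) if poly[0]<b[0]<poly[2] and poly[1]<b[1]<poly[3]],key=lambda b:b[0])
ms=masses(S,(150,140,490,225)); mt=masses(T,(130,280,460,325))[::-1]
print([np.round(b[:3]) for b in ms],[np.round(b[:3]) for b in mt])
for b,t in zip(ms,mt):
    p,e=tri(ray(S,b[:2]),ray(T,t[:2])); print("mass",p.round(4),round(e,4))
ps=pads(S,(200,220,460,330)); pt=pads(T,(205,180,420,240))[::-1]
print(len(ps),len(pt))
for b,t in zip(ps,pt):
    p,e=tri(ray(S,b[:2]),ray(T,t[:2])); print("pad",p.round(4),round(e,4),onplane(S,b[:2],.019).round(4),onplane(T,t[:2],.019).round(4),b[2],t[2])
E
```

```text
[array([192., 208., 303.]), array([269., 188., 814.]), array([407., 171., 427.]), array([437., 222.,  43.]), array([471., 162., 150.])] [array([428., 298., 130.]), array([357., 302., 372.]), array([218., 299., 206.]), array([150., 304.,  99.])]
mass [ 0.4576 -0.2062  0.025 ] 0.0021
mass [ 0.4502 -0.0649  0.0394] 0.0025
mass [0.4512 0.2001 0.0299] 0.0004
mass [ 0.4314  0.353  -0.1644] 0.0916
4 4
pad [ 0.6557 -0.094   0.0186] 0.0014 [ 0.6561 -0.0934  0.019 ] [ 0.6555 -0.0947  0.019 ] 505.0 350.0
pad [ 0.6428 -0.0204  0.0184] 0.0015 [ 0.6434 -0.0197  0.019 ] [ 0.6426 -0.021   0.019 ] 477.0 351.5
pad [0.6299 0.0541 0.0188] 0.0018 [0.6302 0.0549 0.019 ] [0.6296 0.0532 0.019 ] 440.0 351.5
pad [0.6168 0.1277 0.0185] 0.0014 [0.6173 0.1282 0.019 ] [0.6165 0.127  0.019 ] 414.0 357.5
```

```bash
python3 -m crank '{"travel":[[2,4,0],[4,8,0],[6.5,12,0],[8.5,16,0],[10.5,20,0]],"turn":[[0,0,6],[0,0,12],[0,0,18],[0,0,24],[0,0,30]],"gripper":[0,0,0,0,0]}'
python3 -m crank '{"travel":[[2,3.5,0],[4,7,0],[6,10.5,0],[8,14,0],[10.5,17,0]],"turn":[[0,0,6],[0,0,12],[0,0,18],[0,0,24],[0,0,27.3]],"gripper":[0,0,0,0,0]}'
python3 -m crank '{"travel":[[0,0,0],[0,0,0],[0,0,0],[0,0,0],[0,0,0]],"turn":[[0,0,0],[0,0,0],[0,0,0],[0,0,0],[0,0,0]],"gripper":[0,0,0,0,0]}'
python3 - <<'E'
from h import *
f=grab("wrist","w0"); E=f["E"]; print(-E[:3,:3].T@E[:3,3],E[:3,:3],f["fx"],bot.observe()["position"],bot.observe()["tool_rot"])
for p in [(.4576,-.2062,.047),(.450,-.065,.08)]: print(proj(f,p))
E
```

```text
clock: 0.7
position: [0.3471, -0.3747, 0.2313]
tool_rot: [3.141, 0.0, 0.925]
force: [1.7, -0.5, -0.6]
grip_width: 0.0855
finger_force: 0.0
clock: 1.2
position: [0.4518, -0.2048, 0.2315]
tool_rot: [-3.142, 0.0, 1.401]
force: [0.8, -0.6, -0.3]
grip_width: 0.0853
finger_force: 0.0
clock: 1.7
position: [0.4511, -0.2071, 0.2313]
tool_rot: [-3.142, 0.0, 1.395]
force: [0.4, 0.3, 0.1]
grip_width: 0.0853
finger_force: 0.0
[ 0.46199789 -0.14098316  0.37409421] [[ 9.84678574e-01 -1.74378977e-01 -2.79145136e-04]
 [-1.68026267e-01 -9.49231977e-01  2.65943279e-01]
 [-4.66398905e-02 -2.61821745e-01 -9.63988638e-01]] 333.4951517500622 [ 0.45119599 -0.20697526  0.23131881] [-3.14153641e+00  1.40120199e-04  1.39566482e+00]
[324.12265148 220.31706126]
[285.96751638  60.63777889]
```

View pics/w0.png

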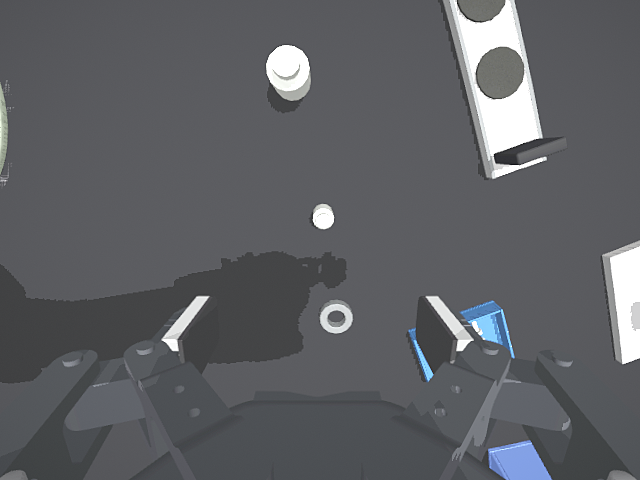

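The wrist view shows mass_a (288,72), mass_c (323,216), the ring (336,317) and pads 1 and 2 at upper right (500,73)/(482,2). Next I move the camera directly over a and measure, using the pair of views for heights.

```bash
python3 - <<'E'
from h import *
import pickle
f=grab("wrist"); f.pop("pixels"); pickle.dump(f,open("w0.pkl","wb"))
E
python3 -m crank '{"travel":[[0,2,0],[-0.5,4,0],[-1,6,0],[-1.5,7.5,0],[-1.5,7.5,0]],"turn":[[0,0,0],[0,0,0],[0,0,0],[0,0,0],[0,0,0]],"gripper":[0,0,0,0,0]}'
python3 -m crank '{"travel":[[0,0,0],[0,0,0],[0,0,0],[0,0,0],[0,0,0]],"turn":[[0,0,0],[0,0,0],[0,0,0],[0,0,0],[0,0,0]],"gripper":[0,0,0,0,0]}'
cat >> h.py <<'E'
def wmass(f,guess,r=45):
    "silhouette of the bright blob near the guessed point (x,y,z)"
    u,v=proj(f,guess); h=cv2.cvtColor(f["bgr"],cv2.COLOR_BGR2HSV)
    m=(h[...,2]>125)&(h[...,1]<60)
    bs=[b for b in blobs(m,80,6000) if np.hypot(b[0]-u,b[1]-v)<r]
    return max(bs,key=lambda b:b[2]) if bs else None
E
python3 - <<'E'
from h import *
import pickle
g=pickle.load(open("w0.pkl","rb")); f=grab("wrist","w1"); pickle.dump(f,open("w1.pkl","wb"))
C=-f["E"][:3,:3].T@f["E"][:3,3]; print("cam",C,bot.observe()["position"])
for n,q,hh in [("a",(.450,-.065,.04),.056),("c",(.4576,-.206,.025),.033),("hex",(.47,.06,.01),.02)]:
    b1,b2=wmass(g,q),wmass(f,q)
    for k,w,b in((0,g,b1),(1,f,b2)):
        if b: print(n,k,np.round(b[:3],1),onplane(w,b[:2],hh).round(4),onplane(w,b[:2],hh/2).round(4))
    if b1 and b2: print(" tri",tri(ray(g,b1[:2]),ray(f,b2[:2])))
E
```

```text
clock: 2.3
position: [0.4361, -0.13, 0.2315]
tool_rot: [3.142, -0.0, 1.399]
force: [0.3, -0.7, 0.8]
grip_width: 0.0857
finger_force: 0.0
clock: 2.8
position: [0.4365, -0.1317, 0.2312]
tool_rot: [-3.141, -0.0, 1.396]
force: [-0.5, 0.7, 0.8]
grip_width: 0.0855
finger_force: 0.0
cam [ 0.44733346 -0.0655648   0.37403199] [ 0.43652941 -0.13160066  0.23124148]
a 0 [ 288.7   72.  1872.5] [ 0.4497 -0.0682  0.056 ] [ 0.4486 -0.0618  0.028 ]
a 1 [ 318.8  151.8 1317.5] [ 0.4491 -0.0646  0.056 ] [ 0.4492 -0.0645  0.028 ]
 tri (array([ 0.44912143, -0.06455865,  0.04029467]), np.float64(9.67129432599639e-05))
c 0 [322.7 216.4 413. ] [ 0.4568 -0.2045  0.033 ] [ 0.4565 -0.2076  0.0165]
c 1 [347.1 279.4 439.5] [ 0.4566 -0.2025  0.033 ] [ 0.457  -0.2092  0.0165]
 tri (array([ 0.45672159, -0.20611302,  0.02414697]), np.float64(0.00022216213997937993))
```

View pics/w1.png

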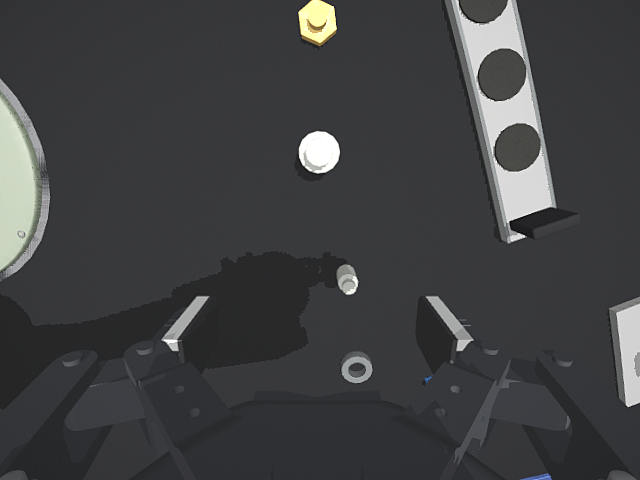

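a stands at (319,152), nearly concentric under the camera; the rail end with the stop is at (545,222), with pad1 at (517,148). Grasping a.

```bash
python3 -m crank '{"travel":[[0.6,3,0],[1.25,6,0],[1.25,6.7,-2],[1.25,6.7,-4],[1.25,6.7,-6]],"turn":[[0,0,0],[0,0,0],[0,0,0],[0,0,0],[0,0,0]],"gripper":[0,0,0,0,0]}' 50
python3 -m crank '{"travel":[[0,0,-4],[0,0,-8],[0,0,-12],[0,0,-14],[0,0,-14.6]],"turn":[[0,0,0],[0,0,0],[0,0,0],[0,0,0],[0,0,0]],"gripper":[0,0,0,0,0]}'
python3 -m crank '{"travel":[[0,0,0],[0,0,0],[0,0,0],[0,0,0],[0,0,0]],"turn":[[0,0,0],[0,0,0],[0,0,0],[0,0,0],[0,0,0]],"gripper":[0,0.3,0.6,0.8,1]}' 50
python3 -m crank '{"travel":[[0,0,0],[0,0,0],[0,0,0],[0,0,0],[0,0,0]],"turn":[[0,0,0],[0,0,0],[0,0,0],[0,0,0],[0,0,0]],"gripper":[1,1,1,1,1]}'
python3 - <<'E'
from h import *
import pickle
W=[pickle.load(open(k,"rb")) for k in("w0.pkl","w1.pkl")]
R=[]
for f in W:
    g=cv2.cvtColor(f["bgr"],cv2.COLOR_BGR2GRAY); o=[]
    for i,p in enumerate([(.6557,-.094,.0186),(.6428,-.0204,.0186)]):
        u,v=proj(f,p); bs=[b for b in blobs(g<110,800,4000) if np.hypot(b[0]-u,b[1]-v)<15]; o.append(bs[0] if bs else None)
    R.append(o)
for i in (0,1):
    print([np.round(o[i][:3]) if o[i] else None for o in R],[onplane(f,o[i][:2],.019).round(4) for f,o in zip(W,R) if o[i]])
    if R[0][i] and R[1][i]: print(tri(ray(W[0],R[0][i][:2]),ray(W[1],R[1][i][:2])))
E
```

```text
clock: 3.35
position: [0.4491, -0.0641, 0.1707]
tool_rot: [3.141, -0.0, 1.398]
force: [0.4, -0.2, -0.1]
grip_width: 0.0853
finger_force: 0.0
clock: 3.85
position: [0.448, -0.0642, 0.0234]
tool_rot: [-3.138, 0.0, 1.397]
force: [-0.4, -0.2, 1.1]
grip_width: 0.0851
finger_force: 0.0
clock: 4.35
position: [0.4496, -0.0647, 0.0262]
tool_rot: [3.14, 0.0, 1.396]
force: [-0.7, -0.2, 16.1]
grip_width: 0.0368
finger_force: 48.0
clock: 4.85
position: [0.4496, -0.0647, 0.0262]
tool_rot: [3.14, 0.0, 1.397]
force: [-1.5, -0.4, 15.9]
grip_width: 0.0369
finger_force: 48.2
[array([ 499.,   73., 1774.]), array([ 517.,  147., 1656.])] [array([ 0.6545, -0.0943,  0.019 ]), array([ 0.6543, -0.0938,  0.019 ])]
(array([ 0.65590469, -0.09399766,  0.01635388]), np.float64(4.788522126741822e-05))
[None, array([ 501.,   74., 1910.])] [array([ 0.6416, -0.0204,  0.019 ])]
```

```bash
python3 -m crank '{"travel":[[0,0,1],[0,0,3],[0,0,5],[0,0,7],[0,0,8]],"turn":[[0,0,0],[0,0,0],[0,0,0],[0,0,0],[0,0,0]],"gripper":[1,1,1,1,1]}'
python3 -m crank '{"travel":[[3,-0.5,0],[7,-1,0],[11,-1.5,0],[15,-2,0],[18.5,-2.5,0]],"turn":[[0,0,0],[0,0,0],[0,0,0],[0,0,0],[0,0,0]],"gripper":[1,1,1,1,1]}'
python3 -m crank '{"travel":[[1.5,-0.3,0],[2.0,-0.4,0],[2.0,-0.4,0],[2.0,-0.4,0],[2.0,-0.4,0]],"turn":[[0,0,0],[0,0,0],[0,0,0],[0,0,0],[0,0,0]],"gripper":[1,1,1,1,1]}'
python3 - <<'E'
from h import *
f=grab("scene");cv2.imwrite("pics/s1.png",cv2.resize(f["bgr"][130:350,150:490],None,fx=2,fy=2)); print(bot.observe()["position"])
E
```

```text
clock: 5.35
position: [0.4493, -0.0646, 0.1071]
tool_rot: [3.14, 0.0, 1.397]
force: [-0.3, 0.4, -5.3]
grip_width: 0.0369
finger_force: 51.6
clock: 5.85
position: [0.6354, -0.0898, 0.105]
tool_rot: [-3.141, -0.0, 1.397]
force: [-0.0, -0.5, -5.4]
grip_width: 0.0365
finger_force: 51.9
clock: 6.35
position: [0.6532, -0.0934, 0.1054]
tool_rot: [-3.141, 0.0, 1.397]
force: [0.2, -0.3, -5.2]
grip_width: 0.0367
finger_force: 52.0
[ 0.65340336 -0.09341707  0.10553801]
```

View pics/s1.png

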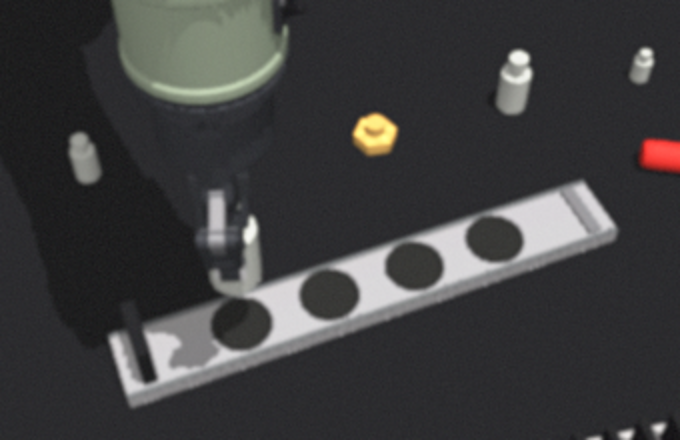

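a (crop (235,250)) hangs upright above pad1 (242,322). Lowering.

```bash
python3 -m crank '{"travel":[[0.15,-0.05,-2],[0.15,-0.05,-4],[0.15,-0.05,-5],[0.15,-0.05,-5.6],[0.15,-0.05,-5.8]],"turn":[[0,0,0],[0,0,0],[0,0,0],[0,0,0],[0,0,0]],"gripper":[1,1,1,1,1]}'
python3 -m crank '{"travel":[[0,0,-0.1],[0,0,-0.2],[0,0,-0.25],[0,0,-0.25],[0,0,-0.25]],"turn":[[0,0,0],[0,0,0],[0,0,0],[0,0,0],[0,0,0]],"gripper":[1,1,1,1,1]}'
```

```text
clock: 6.9
position: [0.6554, -0.0939, 0.0472]
tool_rot: [-3.141, 0.0, 1.397]
force: [-0.2, -0.4, -5.1]
grip_width: 0.037
finger_force: 52.1
clock: 7.4
position: [0.6558, -0.094, 0.0454]
tool_rot: [3.141, -0.0, 1.397]
force: [-1.3, -0.1, 3.4]
grip_width: 0.0363
finger_force: 52.7
```

```bash
python3 -m crank '{"travel":[[0,0,0],[0,0,0],[0,0,0],[0,0,0],[0,0,0]],"turn":[[0,0,0],[0,0,0],[0,0,0],[0,0,0],[0,0,0]],"gripper":[0.7,0.5,0.3,0,0]}'
python3 -m crank '{"travel":[[0,0,0.5],[0,0,3],[0,0,7],[0,0,11],[0,0,15]],"turn":[[0,0,0],[0,0,0],[0,0,0],[0,0,0],[0,0,0]],"gripper":[0,0,0,0,0]}'
python3 -m crank '{"travel":[[-2,2,2],[-5,5,3.5],[-8,8,3.5],[-11,11,3.5],[-14,14,3.5]],"turn":[[0,0,0],[0,0,0],[0,0,0],[0,0,0],[0,0,0]],"gripper":[0,0,0,0,0]}'
python3 -m crank '{"travel":[[-3,3,0],[-6,6,0],[-7.5,8.8,0],[-7.5,8.8,0],[-7.5,8.8,0]],"turn":[[0,0,0],[0,0,0],[0,0,0],[0,0,0],[0,0,0]],"gripper":[0,0,0,0,0]}'
python3 - <<'E'
from h import *
import pickle
f=grab("wrist","w2"); pickle.dump(f,open("w2.pkl","wb")); print(bot.observe()["position"], bot.observe()["tool_rot"])
for n,q,hh in [("b",(.4512,.2001,.03),.042),("d",(.448,.325,.02),.023)]:
    b=wmass(f,q)
    if b: print(n,np.round(b[:3],1),onplane(f,b[:2],hh).round(4),onplane(f,b[:2],hh*.7).round(4))
S,T=grab("scene"),grab("top")
b=wmass(S,(.448,.325,.02),20); t=wmass(T,(.448,.325,.02),20)
print(b and b[:3],t and t[:3], b and t and tri(ray(S,b[:2]),ray(T,t[:2])))
cv2.imwrite("pics/st.png",np.hstack([cv2.resize(S["bgr"][210:340,200:330],(390,390)),cv2.resize(T["bgr"][150:250,320:440],(400,390))]))
E
```

```text
clock: 7.9
position: [0.6555, -0.0939, 0.0448]
tool_rot: [-3.142, -0.0, 1.397]
force: [-0.7, 0.5, -0.0]
grip_width: 0.0837
finger_force: 0.0
clock: 8.4
position: [0.6553, -0.0939, 0.1968]
tool_rot: [3.141, -0.0, 1.397]
force: [1.3, -0.4, 0.2]
grip_width: 0.0851
finger_force: 0.0
clock: 8.9
position: [0.5142, 0.047, 0.2303]
tool_rot: [3.141, 0.0, 1.397]
force: [0.3, 0.7, -0.3]
grip_width: 0.0857
finger_force: 0.0
clock: 9.4
position: [0.4406, 0.1343, 0.2303]
tool_rot: [3.141, -0.0, 1.398]
force: [0.5, -0.7, -0.6]
grip_width: 0.0856
finger_force: 0.0
[0.44087355 0.1336685  0.23005523] [3.14103875e+00 1.25674210e-04 1.39667191e+00]
b [316.1 154.6 658. ] [0.4503 0.1992 0.042 ] [0.4502 0.1992 0.0294]
d [281.2  12.2 410.5] [0.4405 0.3332 0.023 ] [0.4403 0.3358 0.0161]
(471.2298850574712, 161.91954022988506, 101.5) None None
```

View pics/st.png

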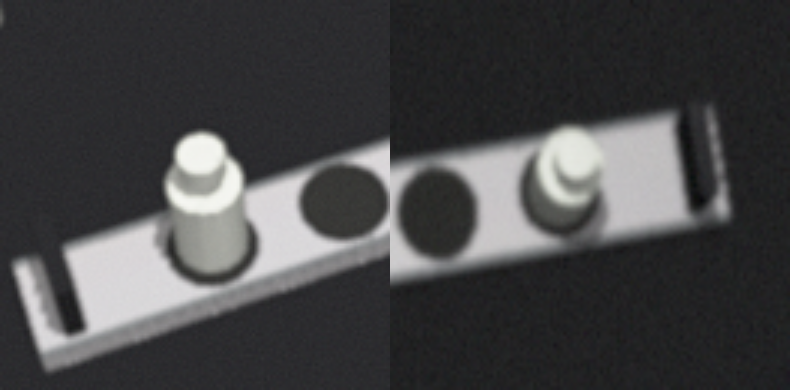

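View pics/w2.png

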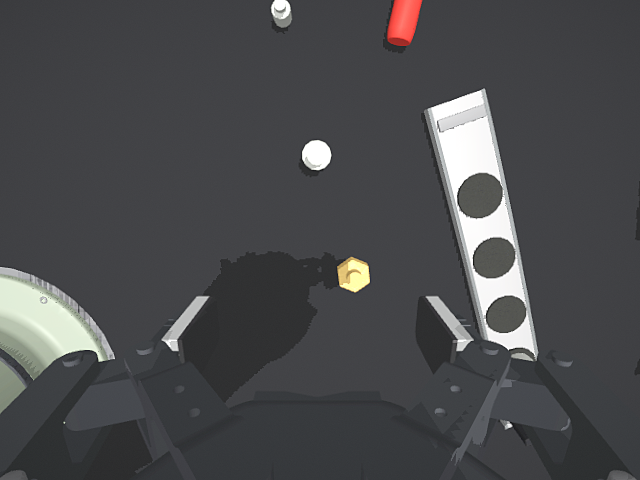

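a stands upright and centred on pad1. In the wrist view b is at (316,155) and d at (281,12), with pads 4, 3 and 2 at (480,195), (494,257) and (506,314). Grasping b.

```bash
python3 -m crank '{"travel":[[0.5,3,0],[0.95,6,0],[0.95,6.55,-2],[0.95,6.55,-4],[0.95,6.55,-6]],"turn":[[0,0,0],[0,0,0],[0,0,0],[0,0,0],[0,0,0]],"gripper":[0,0,0,0,0]}' 40
python3 -m crank '{"travel":[[0,0,-4],[0,0,-8],[0,0,-12],[0,0,-15],[0,0,-15.6]],"turn":[[0,0,0],[0,0,0],[0,0,0],[0,0,0],[0,0,0]],"gripper":[0,0,0,0,0]}'
python3 -m crank '{"travel":[[0,0,0],[0,0,0],[0,0,0],[0,0,0],[0,0,0]],"turn":[[0,0,0],[0,0,0],[0,0,0],[0,0,0],[0,0,0]],"gripper":[0,0.3,0.6,0.8,1]}' 40
python3 -m crank '{"travel":[[0,0,0],[0,0,0],[0,0,0],[0,0,0],[0,0,0]],"turn":[[0,0,0],[0,0,0],[0,0,0],[0,0,0],[0,0,0]],"gripper":[1,1,1,1,1]}'
python3 -m crank '{"travel":[[0,0,1],[0,0,3],[0,0,5],[0,0,7],[0,0,8]],"turn":[[0,0,0],[0,0,0],[0,0,0],[0,0,0],[0,0,0]],"gripper":[1,1,1,1,1]}'
python3 - <<'E'
from h import *
import pickle
f=pickle.load(open("w2.pkl","rb")); g=cv2.cvtColor(f["bgr"],cv2.COLOR_BGR2GRAY)
for p in [(.6423,-.0204,.0186),(.6294,.0541,.0186),(.6165,.1275,.0186)]:
    u,v=proj(f,p); print([(np.round(b[:3]),onplane(f,b[:2],.019).round(4)) for b in blobs(g<110,600,4000) if np.hypot(b[0]-u,b[1]-v)<15])
E
```

```text
clock: 10.05
position: [0.4505, 0.199, 0.1689]
tool_rot: [-3.141, 0.0, 1.396]
force: [0.4, -0.3, -0.7]
grip_width: 0.0853
finger_force: 0.0
clock: 10.55
position: [0.4488, 0.1982, 0.011]
tool_rot: [-3.138, 0.003, 1.396]
force: [0.3, 0.7, 0.9]
grip_width: 0.0856
finger_force: 0.0
clock: 11.05
position: [0.4505, 0.1996, 0.0145]
tool_rot: [3.141, -0.001, 1.397]
force: [3.1, -1.9, 0.8]
grip_width: 0.0284
finger_force: 1.0
clock: 11.55
position: [0.4504, 0.1996, 0.0146]
tool_rot: [3.141, -0.0, 1.397]
force: [-1.4, -1.7, 14.1]
grip_width: 0.0268
finger_force: 38.4
clock: 12.05
position: [0.4505, 0.1997, 0.0957]
tool_rot: [3.14, -0.001, 1.397]
force: [-0.4, -0.5, -2.3]
grip_width: 0.0268
finger_force: 39.6
[(array([ 506.,  314., 1100.]), array([ 0.6416, -0.0188,  0.019 ]))]
[(array([ 493.,  257., 1279.]), array([0.6286, 0.0553, 0.019 ]))]
[(array([ 479.,  195., 1514.]), array([0.6156, 0.1287, 0.019 ]))]
```

```bash
python3 -m crank '{"travel":[[2,-2,0],[5,-5,0],[8,-8.5,0],[11,-12,0],[14,-15,0]],"turn":[[0,0,0],[0,0,0],[0,0,0],[0,0,0],[0,0,0]],"gripper":[1,1,1,1,1]}'
python3 -m crank '{"travel":[[2.5,-3,0],[4.5,-5.5,0],[5.2,-7,0],[5.2,-7,0],[5.2,-7,0]],"turn":[[0,0,0],[0,0,0],[0,0,0],[0,0,0],[0,0,0]],"gripper":[1,1,1,1,1]}'
python3 -m crank '{"travel":[[0,0,-2],[0,0,-4],[0,0,-5],[0,0,-5.6],[0,0,-5.8]],"turn":[[0,0,0],[0,0,0],[0,0,0],[0,0,0],[0,0,0]],"gripper":[1,1,1,1,1]}'
python3 -m crank '{"travel":[[0,0,-0.1],[0,0,-0.2],[0,0,-0.3],[0,0,-0.3],[0,0,-0.3]],"turn":[[0,0,0],[0,0,0],[0,0,0],[0,0,0],[0,0,0]],"gripper":[1,1,1,1,1]}'
```

```text
clock: 12.55
position: [0.5908, 0.0471, 0.0938]
tool_rot: [-3.141, 0.001, 1.396]
force: [0.6, 1.0, -0.5]
grip_width: 0.0268
finger_force: 39.7
clock: 13.05
position: [0.6413, -0.0197, 0.0936]
tool_rot: [-3.141, -0.0, 1.397]
force: [0.4, 0.0, -1.9]
grip_width: 0.0268
finger_force: 39.8
clock: 13.55
position: [0.6418, -0.0197, 0.0357]
tool_rot: [-3.141, -0.0, 1.398]
force: [0.9, -0.4, -0.9]
grip_width: 0.0272
finger_force: 39.8
clock: 14.05
position: [0.6424, -0.0204, 0.0337]
tool_rot: [3.141, -0.0, 1.397]
force: [-2.1, -0.3, 7.3]
grip_width: 0.0268
finger_force: 40.8
```

```bash
python3 -m crank '{"travel":[[0,0,0],[0,0,0],[0,0,0],[0,0,0],[0,0,0]],"turn":[[0,0,0],[0,0,0],[0,0,0],[0,0,0],[0,0,0]],"gripper":[0.7,0.5,0.3,0,0]}'
python3 -m crank '{"travel":[[0,0,0.5],[0,0,3],[0,0,7],[0,0,11],[0,0,15]],"turn":[[0,0,0],[0,0,0],[0,0,0],[0,0,0],[0,0,0]],"gripper":[0,0,0,0,0]}'
python3 -m crank '{"travel":[[-2,2,2],[-4.5,5,4],[-7,8.5,4.7],[-9.5,12,4.7],[-12,15.5,4.7]],"turn":[[0,0,0],[0,0,0],[0,0,0],[0,0,0],[0,0,0]],"gripper":[0,0,0,0,0]}'
python3 -m crank '{"travel":[[-2.5,3.5,0],[-5,7,0],[-7.5,10.5,0],[-9.2,13.3,0],[-9.2,13.3,0]],"turn":[[0,0,0],[0,0,0],[0,0,0],[0,0,0],[0,0,0]],"gripper":[0,0,0,0,0]}'
python3 -m crank '{"travel":[[0,0,0],[0,0,0],[0,0,0],[0,0,0],[0,0,0]],"turn":[[0,0,0],[0,0,0],[0,0,0],[0,0,0],[0,0,0]],"gripper":[0,0,0,0,0]}'
python3 - <<'E'
from h import *
import pickle
g=pickle.load(open("w2.pkl","rb"));f=grab("wrist","w3"); pickle.dump(f,open("w3.pkl","wb")); print(bot.observe()["position"])
q=(.44,.334,.016); b=wmass(f,q); a=wmass(g,q)
print(np.round(b[:3],1),onplane(f,b[:2],.023).round(4),onplane(f,b[:2],.0165).round(4),tri(ray(f,b[:2]),ray(g,a[:2])))
S,T=grab("scene"),grab("top")
cv2.imwrite("pics/st2.png",np.hstack([cv2.resize(S["bgr"][210:340,200:330],(390,390)),cv2.resize(T["bgr"][150:250,270:390],(400,390))]))
E
```

```text
clock: 14.55
position: [0.642, -0.0205, 0.0328]
tool_rot: [3.142, 0.0, 1.397]
force: [0.6, 0.1, -0.1]
grip_width: 0.0828
finger_force: 0.0
clock: 15.05
position: [0.6418, -0.0203, 0.1847]
tool_rot: [-3.141, -0.0, 1.397]
force: [-0.6, -0.0, -0.3]
grip_width: 0.0851
finger_force: 0.0
clock: 15.55
position: [0.5209, 0.1357, 0.2306]
tool_rot: [3.141, -0.0, 1.397]
force: [1.0, 1.2, 0.1]
grip_width: 0.085
finger_force: 0.0
clock: 16.05
position: [0.4275, 0.2714, 0.2306]
tool_rot: [3.142, -0.002, 1.403]
force: [1.0, -0.6, 0.3]
grip_width: 0.0856
finger_force: 0.0
clock: 16.55
position: [0.4303, 0.2671, 0.2298]
tool_rot: [-3.142, 0.0, 1.396]
force: [0.1, 0.0, -0.7]
grip_width: 0.0852
finger_force: 0.0
[0.43020989 0.26723887 0.22975975]
[315.6 149.8 250.5] [0.4403 0.3367 0.023 ] [0.4402 0.3368 0.0165] (array([0.44024131, 0.33683304, 0.01336073]), np.float64(1.2902641590588457e-05))
```

View pics/st2.png

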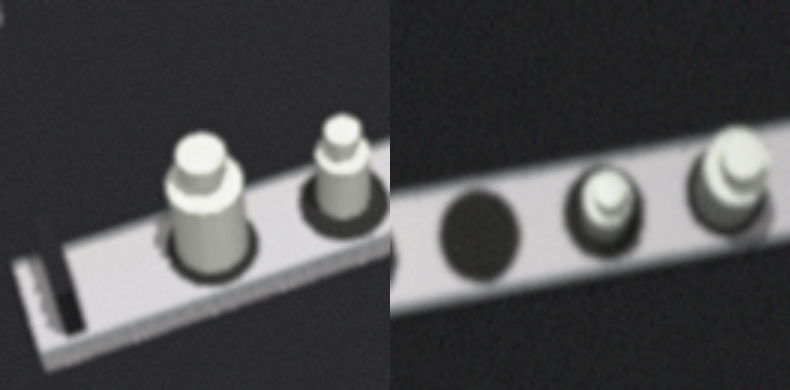

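View pics/w3.png

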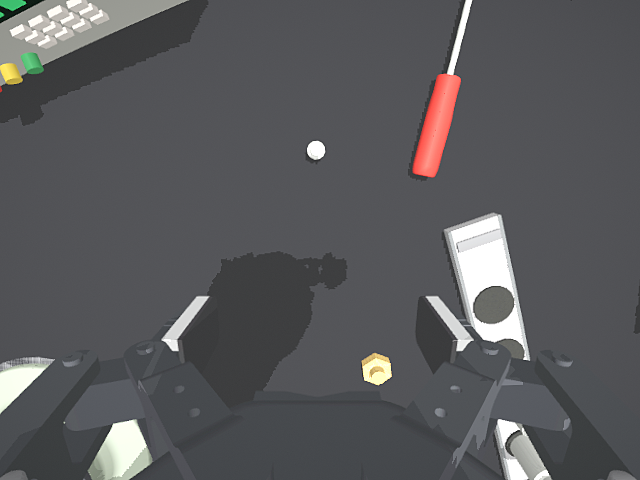

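b stands centred on pad2. d is at (316,150), with pad4 at (494,304). Grasping d low.

```bash
python3 -m crank '{"travel":[[0.5,3,0],[1,6,0],[1,6.95,-2],[1,6.95,-4],[1,6.95,-6]],"turn":[[0,0,0],[0,0,0],[0,0,0],[0,0,0],[0,0,0]],"gripper":[0,0,0,0,0]}' 30
python3 -m crank '{"travel":[[0,0,-4],[0,0,-8],[0,0,-12],[0,0,-14.5],[0,0,-15.5]],"turn":[[0,0,0],[0,0,0],[0,0,0],[0,0,0],[0,0,0]],"gripper":[0,0,0,0,0]}'
python3 -m crank '{"travel":[[0,0,-0.5],[0,0,-0.8],[0,0,-1],[0,0,-1],[0,0,-1]],"turn":[[0,0,0],[0,0,0],[0,0,0],[0,0,0],[0,0,0]],"gripper":[0,0,0,0,0]}'
python3 -m crank '{"travel":[[0,0,0],[0,0,0],[0,0,0],[0,0,0],[0,0,0]],"turn":[[0,0,0],[0,0,0],[0,0,0],[0,0,0],[0,0,0]],"gripper":[0.2,0.4,0.55,0.65,0.65]}' 30
python3 - <<'E'
from h import *
print(bot.observe()["position"]); f=grab("wrist","w4")
E
```

```text
clock: 17.2
position: [0.4399, 0.3374, 0.1689]
tool_rot: [-3.141, -0.0, 1.397]
force: [0.8, 0.2, -0.3]
grip_width: 0.0853
finger_force: 0.0
clock: 17.7
position: [0.439, 0.3364, 0.0125]
tool_rot: [-3.139, 0.002, 1.397]
force: [0.3, 1.2, 0.5]
grip_width: 0.0852
finger_force: 0.0
clock: 18.2
position: [0.4404, 0.3372, 0.0055]
tool_rot: [3.141, -0.001, 1.397]
force: [-0.1, 0.5, 0.1]
grip_width: 0.0855
finger_force: 0.0
clock: 18.7
position: [0.44, 0.337, 0.0048]
tool_rot: [-3.142, 0.0, 1.397]
force: [0.6, -0.1, -0.1]
grip_width: 0.0298
finger_force: 0.0
[0.44002798 0.33704565 0.00479279]
```

View pics/w4.png

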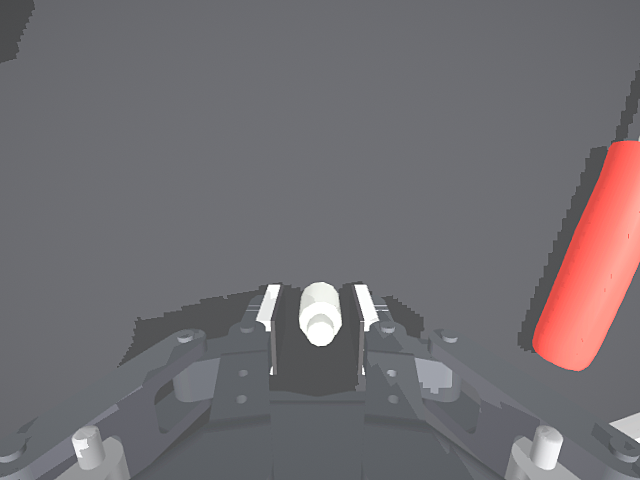

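d (320,315) stands centred between the half-closed pads (270 and 370). Closing and lifting.

```bash
python3 -m crank '{"travel":[[0,0,0],[0,0,0],[0,0,0],[0,0,0],[0,0,0]],"turn":[[0,0,0],[0,0,0],[0,0,0],[0,0,0],[0,0,0]],"gripper":[0.8,0.9,1,1,1]}' 30
python3 -m crank '{"travel":[[0,0,0],[0,0,0.5],[0,0,1.5],[0,0,3],[0,0,5]],"turn":[[0,0,0],[0,0,0],[0,0,0],[0,0,0],[0,0,0]],"gripper":[1,1,1,1,1]}'
python3 -m crank '{"travel":[[0,0,1.5],[0,0,3],[0,0,3],[0,0,3],[0,0,3]],"turn":[[0,0,0],[0,0,0],[0,0,0],[0,0,0],[0,0,0]],"gripper":[1,1,1,1,1]}'
python3 - <<'E'
from h import *
f=grab("wrist"); S=grab("scene")
cv2.imwrite("pics/d1.png",np.hstack([cv2.resize(f["bgr"][250:400,220:420],(520,390)),cv2.resize(S["bgr"][90:190,420:490],(273,390))]))
E
```

```text
clock: 19.25
position: [0.44, 0.3371, 0.0049]
tool_rot: [3.142, -0.0, 1.397]
force: [-1.3, -1.4, 4.0]
grip_width: 0.0165
finger_force: 29.2
clock: 19.75
position: [0.4398, 0.337, 0.0559]
tool_rot: [-3.141, 0.0, 1.397]
force: [-1.1, -1.6, 0.2]
grip_width: 0.0167
finger_force: 29.3
clock: 20.25
position: [0.4398, 0.3368, 0.0843]
tool_rot: [-3.141, 0.001, 1.397]
force: [0.4, 0.0, -0.1]
grip_width: 0.0164
finger_force: 29.3
```

View pics/d1.png

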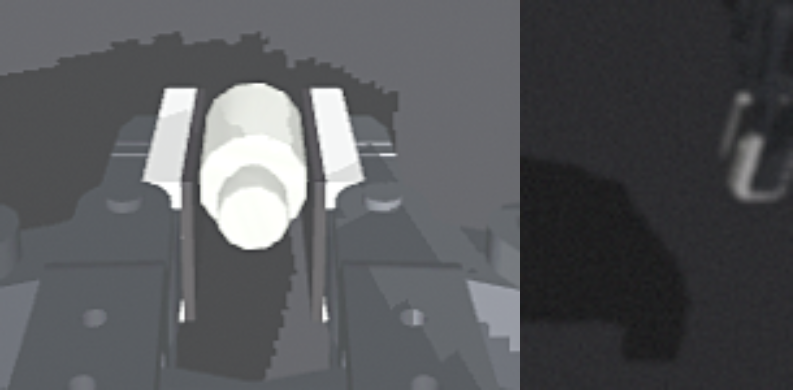

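d is held upright between the pads. Carrying it to pad4.

```bash
python3 -m crank '{"travel":[[2,-2.5,0],[5,-6,0],[8,-9.5,0],[11,-13,0],[13.5,-16,0]],"turn":[[0,0,0],[0,0,0],[0,0,0],[0,0,0],[0,0,0]],"gripper":[1,1,1,1,1]}'
python3 -m crank '{"travel":[[2,-2.5,0],[4,-4.7,0],[4.2,-4.9,0],[4.2,-4.9,0],[4.2,-4.9,0]],"turn":[[0,0,0],[0,0,0],[0,0,0],[0,0,0],[0,0,0]],"gripper":[1,1,1,1,1]}'
python3 -m crank '{"travel":[[0,0,-2],[0,0,-4],[0,0,-5],[0,0,-5.5],[0,0,-5.7]],"turn":[[0,0,0],[0,0,0],[0,0,0],[0,0,0],[0,0,0]],"gripper":[1,1,1,1,1]}'
```

```text
clock: 20.85
position: [0.5762, 0.1747, 0.0842]
tool_rot: [-3.141, 0.001, 1.396]
force: [0.5, 0.5, 0.4]
grip_width: 0.017
finger_force: 29.4
clock: 21.35
position: [0.6162, 0.1292, 0.0845]
tool_rot: [-3.141, -0.0, 1.398]
force: [-0.1, 1.2, -0.2]
grip_width: 0.0167
finger_force: 29.4
clock: 21.85
position: [0.6168, 0.1286, 0.0278]
tool_rot: [-3.141, -0.0, 1.398]
force: [-0.4, 0.5, -1.0]
grip_width: 0.0167
finger_force: 29.4
```

```bash
python3 -m crank '{"travel":[[0,-0.05,-0.1],[0,-0.05,-0.2],[0,-0.05,-0.3],[0,-0.05,-0.35],[0,-0.05,-0.35]],"turn":[[0,0,0],[0,0,0],[0,0,0],[0,0,0],[0,0,0]],"gripper":[1,1,1,1,1]}'
python3 -m crank '{"travel":[[0,0,-0.05],[0,0,-0.1],[0,0,-0.1],[0,0,-0.1],[0,0,-0.1]],"turn":[[0,0,0],[0,0,0],[0,0,0],[0,0,0],[0,0,0]],"gripper":[1,1,1,1,1]}'
```

```text
clock: 22.35
position: [0.617, 0.1275, 0.0244]
tool_rot: [3.142, -0.0, 1.397]
force: [0.2, 0.2, -1.0]
grip_width: 0.0164
finger_force: 29.4
clock: 22.85
position: [0.6172, 0.1276, 0.0238]
tool_rot: [3.141, 0.0, 1.397]
force: [-3.7, -0.3, 9.1]
grip_width: 0.0166
finger_force: 30.3
```

```bash
python3 -m crank '{"travel":[[0,0,0],[0,0,0],[0,0,0],[0,0,0],[0,0,0]],"turn":[[0,0,0],[0,0,0],[0,0,0],[0,0,0],[0,0,0]],"gripper":[0.7,0.5,0.3,0,0]}'
python3 -m crank '{"travel":[[0,0,0.5],[0,0,3],[0,0,7],[0,0,11],[0,0,15]],"turn":[[0,0,0],[0,0,0],[0,0,0],[0,0,0],[0,0,0]],"gripper":[0,0,0,0,0]}'
python3 -m crank '{"travel":[[-1.5,-3,2],[-3.5,-7,4],[-5.5,-11,5],[-7.5,-15,5],[-9.5,-19,5]],"turn":[[0,0,0],[0,0,0],[0,0,0],[0,0,0],[0,0,0]],"gripper":[0,0,0,0,0]}'
python3 -m crank '{"travel":[[-2,-4,0],[-4,-8,0],[-6,-12,0],[-6.5,-14.4,0],[-6.5,-14.4,0]],"turn":[[0,0,0],[0,0,0],[0,0,0],[0,0,0],[0,0,0]],"gripper":[0,0,0,0,0]}'
python3 -m crank '{"travel":[[0,0,-2],[0,0,-4],[0,0,-6],[0,0,-6],[0,0,-6]],"turn":[[0,0,0],[0,0,0],[0,0,0],[0,0,0],[0,0,0]],"gripper":[0,0,0,0,0]}'
python3 - <<'E'
from h import *
f=grab("wrist"); S=grab("scene")
q=(.4567,-.206,.03); b=wmass(f,q); print(proj(f,(.4567,-.206,.024)),b and b[:3], b and onplane(f,b[:2],.024).round(4))
cv2.imwrite("pics/d2.png",np.hstack([cv2.resize(f["bgr"],(520,390)),cv2.resize(S["bgr"][220:310,330:420],(273,273)).repeat(1,0) if 0 else cv2.copyMakeBorder(cv2.resize(S["bgr"][220:310,330:420],(273,273)),0,117,0,0,cv2.BORDER_CONSTANT)]))
E
```

```text
clock: 23.35
position: [0.617, 0.1275, 0.0232]
tool_rot: [-3.141, 0.0, 1.397]
force: [0.1, -0.8, 0.2]
grip_width: 0.0817
finger_force: 0.0
clock: 23.85
position: [0.6167, 0.1276, 0.1752]
tool_rot: [-3.141, -0.0, 1.397]
force: [1.1, 0.4, -0.2]
grip_width: 0.0851
finger_force: 0.0
clock: 24.35
position: [0.5211, -0.0639, 0.224]
tool_rot: [3.141, 0.0, 1.397]
force: [1.1, -0.0, -0.3]
grip_width: 0.0852
finger_force: 0.0
clock: 24.85
position: [0.4557, -0.2099, 0.2236]
tool_rot: [-3.142, 0.001, 1.392]
force: [1.5, 0.9, 0.1]
grip_width: 0.0854
finger_force: 0.0
clock: 25.35
position: [0.4574, -0.2058, 0.1639]
tool_rot: [-3.142, -0.0, 1.398]
force: [-0.9, -0.6, 0.3]
grip_width: 0.0857
finger_force: 0.0
[317.2386296  233.04359443] (317.3041250320266, 233.12426338713806, 650.5) [ 0.4567 -0.2061  0.024 ]
```

View pics/d2.png

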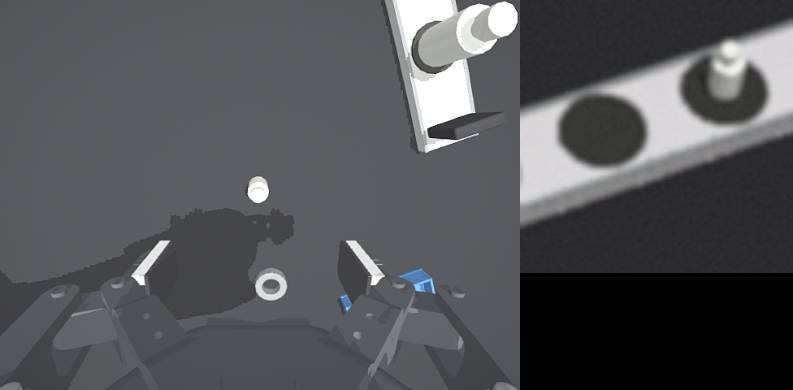

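d stands upright and centred on pad4; c (full-size pixel (317,233)) lies exactly where predicted, and the ring is well clear. Grasping c.

```bash
python3 -m crank '{"travel":[[-0.05,0,-4],[-0.05,0,-8],[-0.05,0,-12],[-0.05,0,-14.5],[-0.05,0,-15.4]],"turn":[[0,0,0],[0,0,0],[0,0,0],[0,0,0],[0,0,0]],"gripper":[0,0,0,0,0]}' 30
python3 -m crank '{"travel":[[0,0,0],[0,0,0],[0,0,0],[0,0,0],[0,0,0]],"turn":[[0,0,0],[0,0,0],[0,0,0],[0,0,0],[0,0,0]],"gripper":[0.2,0.4,0.55,0.6,0.8]}' 30
python3 -m crank '{"travel":[[0,0,0],[0,0,0],[0,0,0],[0,0,0],[0,0,0]],"turn":[[0,0,0],[0,0,0],[0,0,0],[0,0,0],[0,0,0]],"gripper":[1,1,1,1,1]}'
python3 -m crank '{"travel":[[0,0,0.5],[0,0,2],[0,0,4],[0,0,6],[0,0,8]],"turn":[[0,0,0],[0,0,0],[0,0,0],[0,0,0],[0,0,0]],"gripper":[1,1,1,1,1]}'
python3 -m crank '{"travel":[[0,0,2],[0,0,5],[0,0,7],[0,0,7],[0,0,7]],"turn":[[0,0,0],[0,0,0],[0,0,0],[0,0,0],[0,0,0]],"gripper":[1,1,1,1,1]}'
```

```text
clock: 25.95
position: [0.4562, -0.2061, 0.008]
tool_rot: [-3.14, -0.0, 1.397]
force: [0.2, -0.4, 0.3]
grip_width: 0.085
finger_force: 0.0
clock: 26.45
position: [0.4568, -0.2068, 0.01]
tool_rot: [3.141, 0.0, 1.397]
force: [-1.8, -0.2, 19.2]
grip_width: 0.0216
finger_force: 25.6
clock: 26.95
position: [0.4569, -0.2068, 0.0101]
tool_rot: [3.141, 0.001, 1.397]
force: [-0.6, -0.2, 12.8]
grip_width: 0.0209
finger_force: 28.8
clock: 27.45
position: [0.4564, -0.2064, 0.0904]
tool_rot: [-3.142, -0.0, 1.397]
force: [0.6, 0.4, -0.8]
grip_width: 0.0211
finger_force: 29.4
clock: 27.95
position: [0.4564, -0.2067, 0.1594]
tool_rot: [3.141, 0.0, 1.396]
force: [0.4, -0.2, -1.0]
grip_width: 0.0207
finger_force: 29.5
```

```bash
python3 -m crank '{"travel":[[1.5,3,0],[4,7,0],[6.5,11,0],[9,15,0],[11.5,19,0]],"turn":[[0,0,0],[0,0,0],[0,0,0],[0,0,0],[0,0,0]],"gripper":[1,1,1,1,1]}'
python3 -m crank '{"travel":[[2.5,3,0],[4.5,5.5,0],[5.8,7.1,0],[5.8,7.1,0],[5.8,7.1,0]],"turn":[[0,0,0],[0,0,0],[0,0,0],[0,0,0],[0,0,0]],"gripper":[1,1,1,1,1]}'
python3 -m crank '{"travel":[[0,0,-3],[0,0,-6],[0,0,-9],[0,0,-11.5],[0,0,-12.5]],"turn":[[0,0,0],[0,0,0],[0,0,0],[0,0,0],[0,0,0]],"gripper":[1,1,1,1,1]}'
python3 -m crank '{"travel":[[0,0,0],[0,0,0],[0,0,0],[0,0,-0.1],[0,0,-0.1]],"turn":[[0,0,0],[0,0,0],[0,0,0],[0,0,0],[0,0,0]],"gripper":[1,1,1,1,1]}'
```

```text
clock: 28.45
position: [0.5717, -0.0147, 0.1581]
tool_rot: [-3.14, 0.0, 1.397]
force: [0.3, -1.4, -1.9]
grip_width: 0.021
finger_force: 29.5
clock: 28.95
position: [0.6288, 0.0545, 0.1579]
tool_rot: [-3.14, 0.001, 1.398]
force: [-0.5, -1.4, -0.6]
grip_width: 0.021
finger_force: 29.5
clock: 29.45
position: [0.6277, 0.0531, 0.0317]
tool_rot: [-3.138, 0.002, 1.396]
force: [-1.0, 1.1, 0.1]
grip_width: 0.0208
finger_force: 29.6
clock: 29.95
position: [0.6298, 0.0545, 0.0338]
tool_rot: [3.141, -0.0, 1.397]
force: [0.1, 0.3, -1.0]
grip_width: 0.0206
finger_force: 29.6
```

```bash
python3 -m crank '{"travel":[[0,0,-0.15],[0,0,-0.3],[0,0,-0.4],[0,0,-0.45],[0,0,-0.45]],"turn":[[0,0,0],[0,0,0],[0,0,0],[0,0,0],[0,0,0]],"gripper":[1,1,1,1,1]}'
```

```text
clock: 30.45
position: [0.6295, 0.0546, 0.0292]
tool_rot: [3.142, 0.0, 1.397]
force: [-2.4, -0.3, 8.1]
grip_width: 0.0207
finger_force: 30.5
```

```bash
python3 -m crank '{"travel":[[0,0,0],[0,0,0],[0,0,0],[0,0,0],[0,0,0]],"turn":[[0,0,0],[0,0,0],[0,0,0],[0,0,0],[0,0,0]],"gripper":[0.7,0.5,0.3,0,0]}'
python3 -m crank '{"travel":[[0,0,0.5],[0,0,3],[0,0,7],[0,0,11],[0,0,15]],"turn":[[0,0,0],[0,0,0],[0,0,0],[0,0,0],[0,0,0]],"gripper":[0,0,0,0,0]}'
python3 -m crank '{"travel":[[-3,0,2],[-7,0,4],[-11,0,4],[-15,0,4],[-17,0,4]],"turn":[[0,0,0],[0,0,0],[0,0,0],[0,0,0],[0,0,0]],"gripper":[0,0,0,0,0]}'
python3 -m crank '{"travel":[[0,0,0],[0,0,0],[0,0,0],[0,0,0],[0,0,0]],"turn":[[0,0,0],[0,0,0],[0,0,0],[0,0,0],[0,0,0]],"gripper":[0,0,0,0,0]}'
python3 - <<'E'
from h import *
S,T=grab("scene"),grab("top")
# check: triangulated mass silhouette axis on pads against pad centres; saturation-free comparison of edges done by eye
cv2.imwrite("pics/fin.png",np.vstack([cv2.resize(S["bgr"][205:335,200:465],(795,390)),cv2.resize(T["bgr"][170:240,200:430],(795,208))]))
E
```

```text
clock: 30.95
position: [0.6295, 0.0545, 0.0287]
tool_rot: [-3.141, 0.0, 1.397]
force: [-0.2, 0.5, -0.2]
grip_width: 0.0817
finger_force: 0.0
clock: 31.45
position: [0.6293, 0.0546, 0.1808]
tool_rot: [-3.142, -0.0, 1.397]
force: [0.3, -0.3, 0.1]
grip_width: 0.0852
finger_force: 0.0
clock: 31.95
position: [0.4567, 0.0543, 0.2193]
tool_rot: [3.141, 0.001, 1.397]
force: [0.5, 0.7, -0.2]
grip_width: 0.0856
finger_force: 0.0
clock: 32.45
position: [0.4598, 0.0547, 0.2186]
tool_rot: [-3.141, -0.0, 1.397]
force: [0.2, 0.5, 0.0]
grip_width: 0.0853
finger_force: 0.0
```

View pics/fin.png

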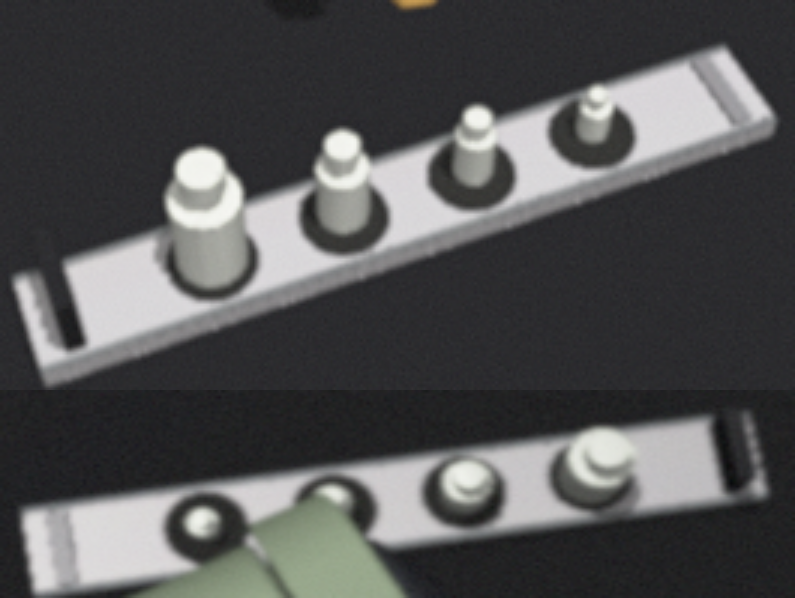

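All four masses stand upright and centred on their pads in order of size from the stop: a (205,225), b (343,190), c (475,150), d (595,120). The robot is clear, so I am handing in.

```bash
python3 -c "
from workcell import bot
print(bot.job_done())"
```

```text
the job is handed in; nothing more can be done
None
```

The job is handed in: all four masses stand upright in the middle of their pads, largest (a) next to the stop, then b, c and d, none knocked over, finished at about 32 s of the 120 s allowed; the judge's verdict was not returned.

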